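# Find the rocking corner of the laser head and press its shim flat

## Robot

A 6-joint arm with a two-finger parallel gripper is mounted at the origin on the work surface. World frame = base frame: x ahead of the robot, y to its left, z up, the work surface at z = 0. Lengths are in m, angles in rad, forces in N, time in s.
With the tool pointing down it reaches from about 0.35 to 0.8 m from the base axis. Payload 7.3 kg.
Tool frame: the origin (TCP) lies at the very end of the fingers, on their centre line; the grasp point (between the pads) lies 19 mm behind it; z points along the fingers, y is the line along which they close (so a half turn about z gives the same grasp; the last joint's range is limited). The gripper opens to 85 mm and grips with 20 to 120 N. Pads are 22 mm wide; open, the fingers measure 114 mm over their backs; the gripper's body (76 mm by 85 mm) begins 54 mm behind the grasp point. The pads swing forward as they close: fully open they stand 13 mm farther back than shut.
Start: joints at [1.136, 0.342, 1.524, -0, 1.275, -0.146], TCP at [0.15, 0.503, 0.231] pointing down, gripper open.
Joint ranges: [-2.53, 2.53], [-0.77, 2.02], [0.04, 2.7], [-1, 4.14], [0.28, 2.66], [-3.11, 3.11]. Speed limits (rad/s): [2.57, 2.57, 3.14, 3.14, 3.14, 3.14].

## Interface

Orientations are given as a rotation vector (axis times angle).
In Python, from bench import robot gives the robot as it stands.
- The arm moves only by the tool servo_tool, never from a script. Its argument "deltas" is text: rows parted by semicolons, each of 7 numbers parted by spaces: the turn, a rotation vector about the tool's x, y, z in rad, then the shift along the tool's x, y, z in mm, then the closure, from -1 (fully open) to 1 (shut), so that 0 is half open. A call has exactly 10 rows; each row is the pose to reach, as a shift and turn from the pose commanded when the call began, along the tool's axes at that moment; what a row does not reach only later rows make up. A row lasts 1/8 s, in which the tool goes at most 62.5 mm and 10.7 degrees, less where a joint would pass 70% of its speed; a pose out of reach is approached as far as the arm can. A call with a gripper value outside its range is refused whole. The fingers move at their own pace and stop on an object; the grip force is fixed at half the most. Time passes only in rows, so rows that repeat a pose let the fingers close, or fill a call up. It gives the time, the measured TCP pose, the force, the opening and the grip force at its end, in the units of the state.
- robot.state(): the state, without advancing time (a new reading comes with each control period).
- robot.read_camera(name): name is "scene" or "top" or "wrist"; returns a dict with "image" (480x640x3 uint8, blue, green, red), "vfov" (degrees; the focal length in pixels is half the picture's height over the tangent of half this angle, whatever the lens; pixels are square), "cx", "cy" (the principal point, pixels), "R" (3x3) and "t" (3): a world point X has camera coordinates R X + t. Camera axes: x right, y down, z forward; pixel columns grow to the right and rows downward; lengths in m; the calibration is good to about 2 mm. A picture is of the moment at which its call begins. There is no depth.
- robot.finish_job(): hands the job in; it is judged then, once.
The state is a dict: "clock": time; "joint_positions": joint angles; "joint_vel": joint speeds; "effort": joint torques, N m; "tool_pos": TCP position; "tool_rot": TCP orientation; "contact_force": force on the tool from outside, world axes, zero at the start; "ft_torque": the same for the moment, N m; "finger_gap": finger opening in m; "grasp_force": force on a finger pad.
Only numpy, scipy, OpenCV 4.12 (cv2) and the standard library are available. Lean on these libraries where they do the work, as an engineer would, in place of code of your own. Each camera call takes 0.05 s, during which the arm holds its last target. There are 200 camera calls.

## Task

The laser head's base plate rocks on the optical table because one of its four feet is low. Press down on the plate's corner ears with the fingertips to find the one that gives, then press the yellow shim tab beside that ear (on its side towards the robot) down flat and leave the other three tabs standing up. Only press: lift or carry nothing, leave the loose parts around it where they are, and finish clear of everything.

Things in the scene. Friction and masses are not known exactly. Their poses are not given: they have to be found in the camera images.
- plate: aluminium base plate, 12 mm thick, under a green laser head (170 x 66 mm, top 44 mm above the plate). Middle 190 x 130 mm, plus a 50 x 50 mm ear at each corner. Origin: centre of its upper face, 40 mm above the table; x along the laser, roughly away from the robot, y left, z up. It sits on a springy centre pedestal over four feet and is level at rest; it cannot come off
- ear_near_left (a point): centre of the upper face of the near left ear, over its foot, 70 mm from the plate's centre in x and 85 mm in y (near = towards the robot, left = +y). Press here: a firm ear gives less than 1 mm; the one with the low foot sinks about 4 mm under about 3 N, then stops, and springs back level when released. All four look alike
- tab_near_left (a point): pressing point on top of the yellow shim tab (50 x 30 x 3 mm) of the near left ear, which stands on that ear's near side (plate -x): 38 mm from its hinge, 12 mm from its free end, 65 to 70 mm from the ear's centre; about 38 mm above the table when up, 24 mm when flat. The hinge is 5 mm outside the ear's edge
- shim_near_left (a joint): angle in rad of the near left ear's shim tab: 0 to 0.05 at the start (free end up, 24 degrees), 0.42 pressed flat (level, at its stop). It turns stiffly (5 to 6 N at its pressing point) and stays where it is left. At the low foot it goes flat and fills the gap; at a firm ear there is no gap and it would jam about half way
- ear_near_right (a point): centre of the upper face of the near right ear, over its foot, 70 mm from the plate's centre in x and 85 mm in y (near = towards the robot, left = +y). Press here: a firm ear gives less than 1 mm; the one with the low foot sinks about 4 mm under about 3 N, then stops, and springs back level when released. All four look alike
- tab_near_right (a point): pressing point on top of the yellow shim tab (50 x 30 x 3 mm) of the near right ear, which stands on that ear's near side (plate -x): 38 mm from its hinge, 12 mm from its free end, 65 to 70 mm from the ear's centre; about 38 mm above the table when up, 24 mm when flat. The hinge is 5 mm outside the ear's edge
- shim_near_right (a joint): angle in rad of the near right ear's shim tab: 0 to 0.05 at the start (free end up, 24 degrees), 0.42 pressed flat (level, at its stop). It turns stiffly (5 to 6 N at its pressing point) and stays where it is left. At the low foot it goes flat and fills the gap; at a firm ear there is no gap and it would jam about half way
- ear_far_left (a point): centre of the upper face of the far left ear, over its foot, 70 mm from the plate's centre in x and 85 mm in y (near = towards the robot, left = +y). Press here: a firm ear gives less than 1 mm; the one with the low foot sinks about 4 mm under about 3 N, then stops, and springs back level when released. All four look alike
- tab_far_left (a point): pressing point on top of the yellow shim tab (50 x 30 x 3 mm) of the far left ear, which stands on that ear's near side (plate -x): 38 mm from its hinge, 12 mm from its free end, 65 to 70 mm from the ear's centre; about 38 mm above the table when up, 24 mm when flat. The hinge is 5 mm outside the ear's edge
- shim_far_left (a joint): angle in rad of the far left ear's shim tab: 0 to 0.05 at the start (free end up, 24 degrees), 0.42 pressed flat (level, at its stop). It turns stiffly (5 to 6 N at its pressing point) and stays where it is left. At the low foot it goes flat and fills the gap; at a firm ear there is no gap and it would jam about half way
- ear_far_right (a point): centre of the upper face of the far right ear, over its foot, 70 mm from the plate's centre in x and 85 mm in y (near = towards the robot, left = +y). Press here: a firm ear gives less than 1 mm; the one with the low foot sinks about 4 mm under about 3 N, then stops, and springs back level when released. All four look alike
- tab_far_right (a point): pressing point on top of the yellow shim tab (50 x 30 x 3 mm) of the far right ear, which stands on that ear's near side (plate -x): 38 mm from its hinge, 12 mm from its free end, 65 to 70 mm from the ear's centre; about 38 mm above the table when up, 24 mm when flat. The hinge is 5 mm outside the ear's edge
- shim_far_right (a joint): angle in rad of the far right ear's shim tab: 0 to 0.05 at the start (free end up, 24 degrees), 0.42 pressed flat (level, at its stop). It turns stiffly (5 to 6 N at its pressing point) and stays where it is left. At the low foot it goes flat and fills the gap; at a firm ear there is no gap and it would jam about half way
- mirror_post: loose bystander, not to be disturbed: mirror in a black round mount on a steel post with a 44 mm round foot, 91 mm tall; origin at the centre of its underside
- iris_post: loose bystander, not to be disturbed: iris on a steel post with a 44 mm round foot, 100 mm tall; origin at the centre of its underside
- post_holder: loose bystander, not to be disturbed: black post holder, 40 mm foot, 50 mm tall; origin at the centre of its underside
- lens_tin: loose bystander, not to be disturbed: aluminium lens tin, 50 mm across, 30 mm tall; origin at the centre of its underside
- driver: loose bystander, not to be disturbed: red-handled driver lying beside the plate, 160 mm long; origin at the middle of its length, on the table
- thumb_nut: loose bystander, not to be disturbed: brass thumb nut, 24 mm across, 26 mm tall; origin at the centre of its underside
- meter_head: loose bystander, not to be disturbed: black power-meter head, 50 x 50 x 32 mm; origin at the centre of its underside

How it is judged:
By the outcome, as a careful person would: the job done as asked, in the order asked, and still so for the second after the job is handed in, with the robot touching nothing.
It also fails if it takes over 51 s, if anything falls off the work surface, if the arm or the gripper's body presses on something with over 40 N, if the wrist force passes 120 N, or if a joint passes its speed limit or range.

## Working session

There is one attempt and no reset: what is moved stays moved. The work goes in short steps, Python scripts to look and compute and a tool call to move; the robot and the scene stay as the last step left them, time stands still between calls to the robot, and variables do not carry over. Pictures are saved under pics/ and viewed, at most 10 in all, crops included, and the job is handed in when it is done.

Besides the shell and the picture viewer there is one more tool, called after "Call:" as name(argument=value, ...) on one line, values as JSON. servo_tool: Moves the arm, as the interface text tells. Its arguments: {"type":"object","properties":{"deltas":{"type":"string"}},"required":["deltas"]}

```bash
mkdir -p pics; python3 - <<'E'
from bench import robot
import cv2,numpy as np,pickle
d={}
for n in("top","scene"):
    c=robot.read_camera(n); d[n]=c; cv2.imwrite(f"pics/{n}0.png",c["image"]); print(n,c["vfov"],c["cx"],c["cy"],np.round(c["R"],3).tolist(),np.round(c["t"],3))
pickle.dump(d,open("c0.pkl","wb"))
s=robot.state();print(s)
E
```

```text
top 44.147288861483204 333.9810030788725 233.29114062656475 [[-0.028, -1.0, 0.01], [-0.991, 0.026, -0.135], [0.134, -0.013, -0.991]] [0.048 0.607 0.948]
scene 45.874329449361035 320.413220927541 234.45369971788946 [[0.587, 0.81, 0.008], [0.645, -0.461, -0.61], [-0.49, 0.363, -0.792]] [-0.428 -0.347  1.38 ]
{'clock': 0.1, 'joint_positions': array([ 1.13596653e+00,  3.42643956e-01,  1.52491858e+00,  7.76129026e-06,
        1.27541207e+00, -1.45950143e-01]), 'joint_vel': array([ 6.70317194e-04, -1.24025858e-03, -2.45693766e-03, -5.35729190e-04,
       -7.61951129e-05, -2.14045734e-03]), 'effort': array([ 1.38163439e-03, -4.34442401e+01, -2.46490449e+01, -3.60264075e-04,
        4.70812025e-03,  1.28958442e-05]), 'tool_pos': array([0.14935953, 0.50293099, 0.2307012 ]), 'tool_rot': array([-4.52140358e-01, -3.10847848e+00,  2.07628297e-03]), 'contact_force': array([-0.40453905,  0.8478478 , -0.13965947]), 'ft_torque': array([-0.02038375, -0.02596014, -0.02575181]), 'grasp_force': 0.0, 'finger_gap': 0.08522865526546922}
```

View pics/top0.png

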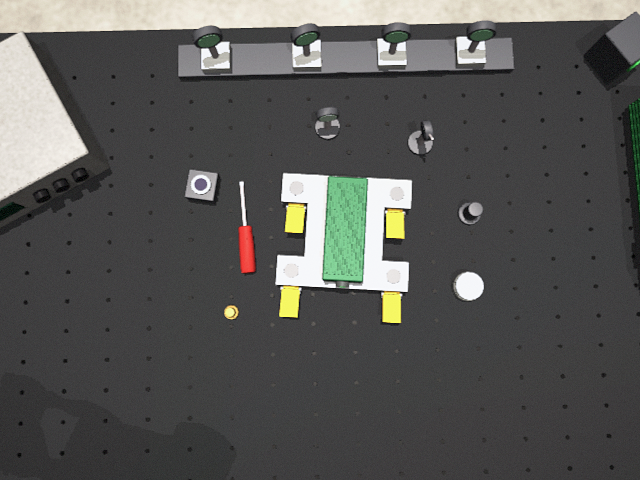

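View pics/scene0.png

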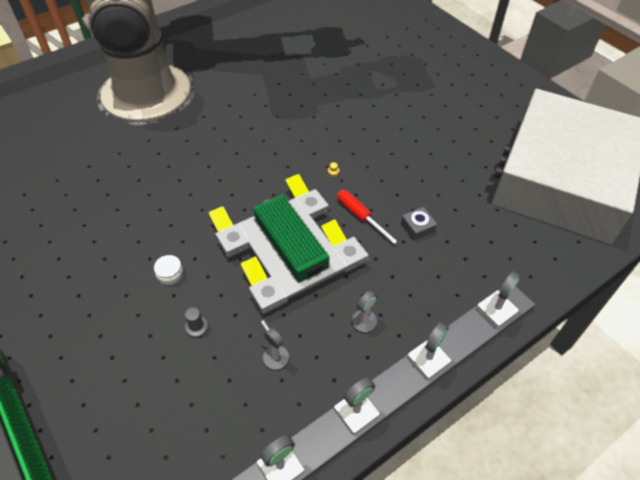

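Top view: plate white with discs on the ears at about (297,188), (397,194), (291,270), (393,276), and yellow tabs at (295,219), (395,224), (290,302), (392,307). The thumb nut is at (231,312), the driver at (246,230), and the posts are at (328,125), (421,142). The scene view shows the same, with a clear robot side.

```bash
cat > h.py <<'E'
import numpy as np,cv2
def ray(c,uv,z):
    f=240/np.tan(np.radians(c["vfov"]/2)); R=np.array(c["R"]);t=np.array(c["t"])
    d=R.T@np.array([(uv[0]-c["cx"])/f,(uv[1]-c["cy"])/f,1]); o=-R.T@t
    return (o+d*(z-o[2])/d[2])[:2]
def proj(c,X):
    f=240/np.tan(np.radians(c["vfov"]/2)); p=np.array(c["R"])@X+c["t"]
    return np.array([f*p[0]/p[2]+c["cx"],f*p[1]/p[2]+c["cy"]])
def yellow(im):
    h=cv2.cvtColor(im,cv2.COLOR_BGR2HSV); m=cv2.inRange(h,(25,150,100),(35,255,255))
    n,l,s,ce=cv2.connectedComponentsWithStats(m); return [(ce[i],s[i,4]) for i in range(1,n) if s[i,4]>100]
def fit(src,dst):
    a=src-src.mean(0);b=dst-dst.mean(0); th=np.arctan2((a[:,0]*b[:,1]-a[:,1]*b[:,0]).sum(),(a*b).sum())
    R=np.array([[np.cos(th),-np.sin(th)],[np.sin(th),np.cos(th)]]); t=dst.mean(0)-R@src.mean(0)
    return th,R,t,dst-(src@R.T+t)
E
python3 - <<'E'
import pickle;from h import *
d=pickle.load(open("c0.pkl","rb"))
ears=np.array([[.07,.085],[.07,-.085],[-.07,.085],[-.07,-.085]])
tabc=ears-[.025+.005+.0235,0]
for n,g in(("top",[(297,188),(397,194),(291,270),(393,276)]),("scene",[(350,252),(268,291),(311,202),(232,237)])):
    c=d[n]; gr=cv2.cvtColor(c["image"],cv2.COLOR_BGR2GRAY); P=[]
    for u,v in g:
        w=gr[v-14:v+15,u-14:u+15].astype(float); w0=np.median(w[6:-6,6:-6]) 
        m=(abs(w-w0)<8).astype(np.uint8); k,l,s,ce=cv2.connectedComponentsWithStats(m)
        i=l[14,14]; print(n,s[i],ce[i]+[u-14,v-14]); P.append(ray(c,ce[i]+[u-14,v-14],.04))
    th,R,t,r=fit(ears,np.array(P)); print("disc fit",th,t,np.round(r*1e3,1).tolist())
    Y=np.array([ray(c,y,.031) for y,a in yellow(c["image"])]); pr=tabc@R.T+t
    Y=np.array([Y[np.argmin(np.linalg.norm(Y-p,axis=1))] for p in pr])
    th,R,t,r=fit(tabc,Y); print("tab fit",th,t,np.round(r*1e3,1).tolist())
    h=cv2.cvtColor(c["image"],cv2.COLOR_BGR2HSV)
E
```

```text
top [  6   7  15  15 147] [296.12244898 187.46258503]
top [  6   7  16  14 144] [396.41666667 192.99305556]
top [  6   7  16  15 163] [290.90797546 270.19631902]
top [  7   7  15  15 165] [393.12727273 275.76363636]
disc fit -0.081114141837764 [0.61101523 0.01413086] [[0.0, -0.1], [-0.0, 0.2], [0.0, -0.2], [0.0, 0.2]]
tab fit -0.08126604283991484 [0.61192034 0.01407293] [[0.3, -0.2], [-0.0, 0.4], [-0.1, -0.1], [-0.2, -0.2]]
scene [  0   0  29  29 758] [350.07783641 252.3298153 ]
scene [  0   0  29  29 797] [267.99121706 290.94353827]
scene [  0   0  29  29 419] [313.92840095 202.06205251]
scene [  0   0  29  29 441] [231.93650794 238.85714286]
disc fit -0.09161156859306134 [0.61671689 0.01487734] [[-0.4, -0.5], [-2.5, 1.4], [1.2, 3.5], [1.7, -4.4]]
tab fit -0.08109232443521144 [0.60855762 0.01646638] [[0.6, 0.5], [0.7, -0.4], [-0.3, 0.1], [-0.9, -0.2]]
```

Call:
servo_tool(deltas="0 0 -0.02 -50 -27 8 1;0 0 -0.04 -99 -54 16 1;0 0 -0.06 -149 -80 24 1;0 0 -0.08 -198 -107 32 1;0 0 -0.10 -248 -134 40 1;0 0 -0.13 -297 -161 48 1;0 0 -0.15 -347 -188 56 1;0 0 -0.17 -397 -214 64 1;0 0 -0.19 -446 -241 72 1;0 0 -0.208 -496 -268 80 1")

```text
clock: 1.35
tool_pos: [0.5495, 0.1036, 0.1507]
tool_rot: [-0.126, -3.138, -0.0]
contact_force: [1.3, 0.5, -0.1]
finger_gap: 0.0001
grasp_force: 0.0
```

Call:
servo_tool(deltas="0 0 0 1 1 20 1;0 0 0 1 1 45 1;0 0 0 1 1 70 1;0 0 0 1 1 90 1;0 0 0 1 1 100 1;0 0 0 1 1 104 1;0 0 0 1 1 107 1;0 0 0 1 1 108 1;0 0 0 1 1 108 1;0 0 0 1 1 108 1")

```text
clock: 2.6
tool_pos: [0.5479, 0.1062, 0.0437]
tool_rot: [0.127, 3.138, 0.0]
contact_force: [-0.5, -0.4, -1.2]
finger_gap: 0.0001
grasp_force: 0.0
```

```bash
python3 - <<'E'
from bench import robot
from h import *
import cv2
a=robot.read_camera("top");b=robot.read_camera("scene")
s=robot.state();p=s["tool_pos"];print(p,s["contact_force"])
o=[]
for c in(a,b):
    u,v=proj(c,p).astype(int);print(u,v)
    im=c["image"].copy(); cv2.circle(im,(u,v),1,(0,0,255),-1)
    o.append(cv2.resize(im[max(0,v-75):max(0,v-75)+150,u-100:u+100],(400,300),interpolation=2)) 
cv2.imwrite("pics/a.png",np.hstack(o))
E
```

```text
[0.54784887 0.10620566 0.04351033] [ 0.67414184  0.05766417 -0.24212814]
289 270
310 199
```

View pics/a.png

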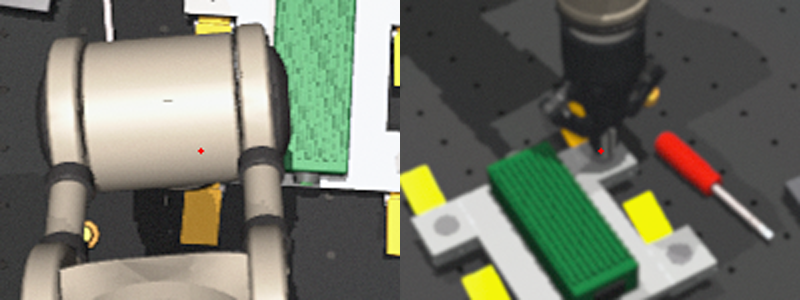

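The scene crop shows the closed fingertips right over the near left ear, just above its surface. I'll press gently.

Call:
servo_tool(deltas="0 0 0 0 0 1 1;0 0 0 0 0 2 1;0 0 0 0 0 3 1;0 0 0 0 0 4 1;0 0 0 0 0 5 1;0 0 0 0 0 5.5 1;0 0 0 0 0 5.5 1;0 0 0 0 0 5.5 1;0 0 0 0 0 5.5 1;0 0 0 0 0 5.5 1")

```text
clock: 3.95
tool_pos: [0.5478, 0.1062, 0.0399]
tool_rot: [0.126, 3.138, 0.0]
contact_force: [-4.6, -0.9, 18.2]
finger_gap: 0.0002
grasp_force: 8.9
```

Call:
servo_tool(deltas="0 0 0 0 0 -30 1;0 0 0 0 0 -70 1;0 0 0 0 0 -72 1;0 0 0 0 -45 -72 1;0 0 0 0 -90 -72 1;0 0 0 0 -135 -72 1;0 0 0 0 -170 -72 1;0 0 0 0 -170 -72 1;0 0 0 0 -170 -40 1;0 0 0 0 -170 -15 1")

```text
clock: 5.2
tool_pos: [0.5335, -0.0622, 0.0513]
tool_rot: [-0.126, -3.138, -0.001]
contact_force: [-0.4, 0.7, -0.5]
finger_gap: 0.0001
grasp_force: 0.0
```

Call:
servo_tool(deltas="0 0 0 0 0 8 1;0 0 0 0 0 10 1;0 0 0 0 0 11 1;0 0 0 0 0 12 1;0 0 0 0 0 13 1;0 0 0 0 0 14 1;0 0 0 0 0 15 1;0 0 0 0 0 15 1;0 0 0 0 0 15 1;0 0 0 0 0 15 1")

```text
clock: 6.45
tool_pos: [0.5343, -0.0633, 0.0399]
tool_rot: [0.127, 3.137, -0.0]
contact_force: [-5.1, 1.2, 16.9]
finger_gap: 0.0001
grasp_force: 8.4
```

Call:
servo_tool(deltas="0 0 0 0 0 -25 1;0 0 0 0 0 -50 1;0 0 0 -25 0 -60 1;0 0 0 -65 0 -60 1;0 0 0 -105 0 -60 1;0 0 0 -140 0 -60 1;0 0 0 -140 0 -60 1;0 0 0 -140 0 -50 1;0 0 0 -140 0 -30 1;0 0 0 -140 0 -15 1")

```text
clock: 7.7
tool_pos: [0.6721, -0.0743, 0.0516]
tool_rot: [-0.127, -3.137, -0.001]
contact_force: [1.3, -0.3, 0.7]
finger_gap: 0.0001
grasp_force: 0.0
```

Call:
servo_tool(deltas="0 0 0 0 0 8 1;0 0 0 0 0 10 1;0 0 0 0 0 11 1;0 0 0 0 0 12 1;0 0 0 0 0 13 1;0 0 0 0 0 14 1;0 0 0 0 0 15 1;0 0 0 0 0 15 1;0 0 0 0 0 15 1;0 0 0 0 0 15 1")

```text
clock: 8.95
tool_pos: [0.6738, -0.0746, 0.0381]
tool_rot: [0.127, 3.138, -0.0]
contact_force: [1.3, -0.3, 2.3]
finger_gap: 0.0003
grasp_force: 1.4
```

Call:
servo_tool(deltas="0 0 0 0 0 1 1;0 0 0 0 0 2 1;0 0 0 0 0 3 1;0 0 0 0 0 3 1;0 0 0 0 0 3 1;0 0 0 0 0 0 1;0 0 0 0 0 -20 1;0 0 0 0 0 -40 1;0 0 0 0 0 -73 1;0 0 0 0 0 -73 1")

```text
clock: 10.2
tool_pos: [0.6751, -0.0748, 0.1145]
tool_rot: [0.126, 3.133, -0.001]
contact_force: [0.0, -0.1, -0.2]
finger_gap: 0.0005
grasp_force: 0.0
```

Call:
servo_tool(deltas="0 0 0 0 45 0 1;0 0 0 0 90 0 1;0 0 0 0 135 0 1;0 0 0 0 170 0 1;0 0 0 0 170 0 1;0 0 0 0 170 10 1;0 0 0 0 170 30 1;0 0 0 0 170 50 1;0 0 0 0 170 60 1;0 0 0 0 170 62 1")

```text
clock: 11.45
tool_pos: [0.6868, 0.0939, 0.0478]
tool_rot: [-0.129, -3.137, 0.0]
contact_force: [-0.3, 0.7, -0.6]
finger_gap: 0.0
grasp_force: 0.0
```

Call:
servo_tool(deltas="0 0 0 0 0 4 1;0 0 0 0 0 6 1;0 0 0 0 0 7 1;0 0 0 0 0 8 1;0 0 0 0 0 9 1;0 0 0 0 0 10 1;0 0 0 0 0 11 1;0 0 0 0 0 11 1;0 0 0 0 0 11 1;0 0 0 0 0 11 1")

```text
clock: 12.7
tool_pos: [0.6874, 0.095, 0.0399]
tool_rot: [0.127, 3.138, 0.0]
contact_force: [-5.2, -0.0, 10.7]
finger_gap: -0.0002
grasp_force: 5.6
```

Near left, near right and far left are firm; only the far right ear gave (38.1 mm under 2.3 N). Next is the far right tab.

Call:
servo_tool(deltas="0 0 0 0 0 -25 1;0 0 0 0 0 -60 1;0 0 0 0 0 -75 1;0 0 0 0 0 -75 1;0 0 0 17 -44 -75 1;0 0 0 34 -88 -75 1;0 0 0 51 -132 -75 1;0 0 0 66.5 -174.5 -75 1;0 0 0 66.5 -174.5 -75 1;0 0 0 66.5 -174.5 -75 1")

```text
clock: 13.95
tool_pos: [0.6066, -0.0732, 0.1117]
tool_rot: [-0.128, -3.138, -0.001]
contact_force: [0.7, 0.1, -0.9]
finger_gap: -0.0002
grasp_force: 0.0
```

Call:
servo_tool(deltas="0 0 0 0 0 15 1;0 0 0 0 0 35 1;0 0 0 0 0 50 1;0 0 0 0 0 56 1;0 0 0 0 0 60 1;0 0 0 0 0 60 1;0 0 0 0 0 60 1;0 0 0 0 0 60 1;0 0 0 0 0 60 1;0 0 0 0 0 60 1")

```text
clock: 15.2
tool_pos: [0.607, -0.0737, 0.0529]
tool_rot: [0.127, 3.139, 0.0]
contact_force: [0.3, -0.3, -0.0]
finger_gap: 0.0001
grasp_force: 0.0
```

```bash
python3 - <<'E'
from bench import robot
from h import *
b=robot.read_camera("scene")
s=robot.state();p=s["tool_pos"];print(p,s["contact_force"])
u,v=proj(b,p).astype(int);im=b["image"].copy();print(u,v)
cv2.imwrite("pics/b.png",cv2.resize(im[v-60:v+60,u-80:u+80],(640,480),interpolation=2))
E
```

```text
[ 0.60694681 -0.07367227  0.05288959] [-0.40708087  0.22424918 -0.55126484]
247 259
```

View pics/b.png

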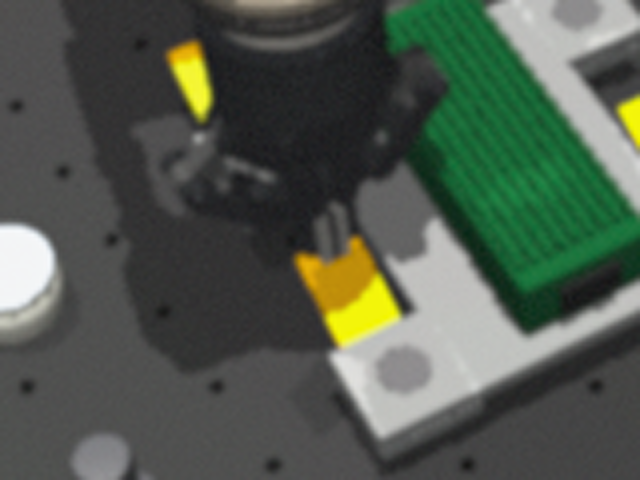

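Tip sits over the free end of the far right tab (crop 330,250), clear of the plate. Pressing down.

Call:
servo_tool(deltas="0 0 0 0 0 8 1;0 0 0 0 0 13 1;0 0 0 0 0 16 1;0 0 0 0 0 18 1;0 0 0 0 0 20 1;0 0 0 0 0 22 1;0 0 0 0 0 24 1;0 0 0 0 0 26 1;0 0 0 0 0 27 1;0 0 0 0 0 27 1")

```text
clock: 16.5
tool_pos: [0.607, -0.0736, 0.0255]
tool_rot: [0.127, 3.139, 0.0]
contact_force: [-1.3, -0.1, 1.7]
finger_gap: 0.0001
grasp_force: 0.4
```

Call:
servo_tool(deltas="0 0 0 0 0 0.5 1;0 0 0 0 0 1 1;0 0 0 0 0 1.5 1;0 0 0 0 0 2 1;0 0 0 0 0 2.5 1;0 0 0 0 0 3 1;0 0 0 0 0 3.5 1;0 0 0 0 0 4 1;0 0 0 0 0 4 1;0 0 0 0 0 4 1")

```text
clock: 17.75
tool_pos: [0.6072, -0.0737, 0.0236]
tool_rot: [0.127, 3.138, -0.0]
contact_force: [-6.3, 1.0, 15.4]
finger_gap: -0.0002
grasp_force: 8.3
```

At its stop (23.6 mm, 15 N). A little more to be sure, then retreat up and back towards the robot.

Call:
servo_tool(deltas="0 0 0 0 0 1 1;0 0 0 0 0 1.5 1;0 0 0 0 0 1.5 1;0 0 0 0 0 0 1;0 0 0 0 0 -15 1;0 0 0 0 0 -40 1;0 0 0 0 0 -80 1;0 0 0 0 0 -120 1;0 0 0 0 0 -160 1;0 0 0 0 0 -180 1")

```text
clock: 19.0
tool_pos: [0.608, -0.0739, 0.2047]
tool_rot: [0.127, 3.135, -0.001]
contact_force: [-0.2, 0.0, 0.2]
finger_gap: 0.0005
grasp_force: 0.0
```

Call:
servo_tool(deltas="0 0 0 40 0 0 1;0 0 0 80 0 0 1;0 0 0 120 0 0 1;0 0 0 160 0 0 1;0 0 0 190 0 0 1;0 0 0 200 0 0 1;0 0 0 200 0 0 1;0 0 0 200 0 0 1;0 0 0 200 0 0 1;0 0 0 200 0 0 1")

```text
clock: 20.25
tool_pos: [0.4079, -0.0576, 0.2016]
tool_rot: [-0.127, -3.139, -0.0]
contact_force: [-0.0, -0.2, 0.4]
finger_gap: -0.0003
grasp_force: 0.0
```

```bash
python3 - <<'E'
from bench import robot
from h import *
import pickle
d=pickle.load(open("c0.pkl","rb"))
b=robot.read_camera("scene");s=robot.state();print(s["tool_pos"],s["contact_force"])
for c in(d["scene"],b): print([(np.round(y,1).tolist(),int(a)) for y,a in yellow(c["image"])])
cv2.imwrite("pics/c.png",b["image"])
E
```

```text
[ 0.40780854 -0.05752955  0.20160661] [-0.11246437 -1.12495062  0.18069569]
[([296.4, 185.2], 315), ([220.0, 218.3], 355), ([333.3, 232.0], 370), ([253.4, 270.3], 454)]
[([296.4, 185.1], 317), ([220.1, 218.3], 356), ([333.3, 231.9], 371), ([253.2, 272.5], 382)]
```

View pics/c.png

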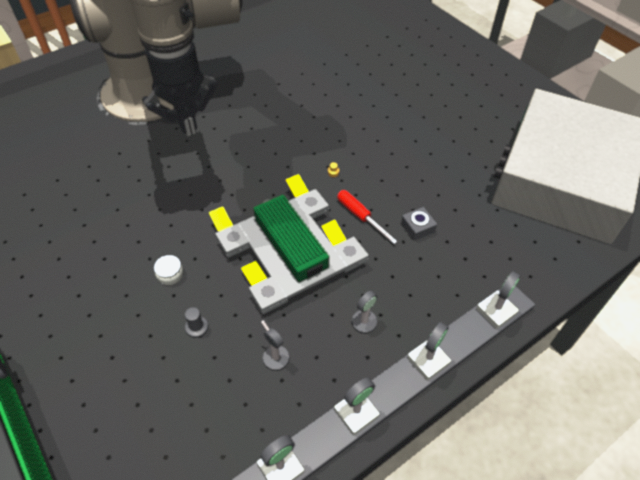

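The far right tab at (253,272) is now flat. The other three tabs and the loose parts have not moved, and the arm is clear.

```bash
python3 -c "
from bench import robot
print(robot.finish_job())"
```

```text
the job is handed in; nothing more can be done
None
```

The far right ear was the one that gave; its shim tab is pressed flat, the other three tabs still stand, nothing else moved, and the job was handed in about 20 s in with the arm clear.

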